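# Load a module cover rim-down into the empty bonding carrier

### The arm

A 7-joint arm with a two-finger parallel gripper is mounted at the origin on the work surface. World frame = base frame: x ahead of the robot, y to its left, z up, the work surface at z = 0. Lengths are in m, angles in rad, forces in N, time in s.
With the tool pointing down it reaches from about 0.4 to 0.85 m from the base axis. Payload 10.4 kg.
Tool frame: the origin (TCP) lies midway between the tips of the shut fingers; the grasp point (between the pads) lies 19 mm behind it (r.grip_depth is the z of the grasp point in the tool frame, in m); z points along the fingers, y is the line along which they close (so a half turn about z gives the same grasp; the last joint's range is limited). The gripper opens to 85 mm and grips with 20 to 120 N. Pads are 22 mm wide; open, the fingers measure 114 mm over their backs; the gripper's body (76 mm by 85 mm) begins 54 mm behind the grasp point. The pads swing forward as they close: fully open they stand 13 mm farther back than shut.
Start: joints at [1.255, 0.332, -0.065, 1.46, 0.022, 1.35, -0.088], TCP at [0.18, -0.598, 0.231] pointing down, gripper open.
Joint ranges: [-2.6, 2.6], [-0.5, 2.12], [-1.47, 1.34], [0.16, 2.42], [-1.27, 4.41], [0.06, 2.06], [-2.6, 2.6]. Speed limits (rad/s): [2.22, 2.22, 2.79, 2.79, 3.14, 3.14, 3.14].

### API

Orientations are given as a unit quaternion [x, y, z, w].
In Python, from workcell import r gives the robot as it stands. Calls block until the motion is done:
- r.move_ptp(position, orientation): joint-space move of the TCP to a pose.
- r.move_l(position, speed=0.15, attitude=None): straight line of the TCP; attitude=None keeps the orientation; speed is the mean speed in m/s.
- r.set_joints(angles): joint-space move.
- r.set_gripper(opening): opening from 0.0 (shut) to 1.0 (fully open); the grip force is fixed at half the most; returns when the fingers have stopped.
- r.pause(seconds).
- r.ik(position, orientation): joint angles nearest the present ones, or None.
- r.get_obs(): the state.
- r.read_camera(name): name is "side" or "top" or "wrist"; returns the picture (420x560x3 uint8, red, green, blue); there is no depth.
- r.get_calibration(name): a dict with "K" (3x3 intrinsics, pixels), "world_from_camera" (4x4, takes a point from camera to world coordinates); the wrist camera has in their place "hand_eye" (4x4, takes a point from camera to tool coordinates, whose origin is the TCP and whose axes are the flange's). Camera axes: x right, y down, z forward; pixel columns grow to the right and rows downward; lengths in m; the calibration is good to about 2 mm. A picture is of the moment at which its call begins: read the wrist's pose just before it. get_calibration takes no time and is no camera call.
A pose or a line that the arm cannot do raises r.Unreachable and nothing moves.
- r.job_done(): hands the job in; it is judged then, once.
The state is a dict: "clock": time; "qpos": joint angles; "joint_vel": joint speeds; "joint_torque": joint torques, N m; "eef_pos": TCP position; "ee_rot": TCP orientation; "force": force on the tool from outside, world axes, zero at the start; "moment": the same for the moment, N m; "opening": opening from 0.0 (shut) to 1.0 (fully open); "finger_force": force on a finger pad.
Only numpy, scipy, OpenCV 4.12 (cv2) and the standard library are available. Lean on these libraries where they do the work, as an engineer would, in place of code of your own. Each camera call takes 0.05 s, during which the arm holds its last target. There are 200 camera calls.

### The job

Take the module cover that lies rim-down on the dark mat (green face with the white ring on top) and set it down, still rim-down, flat on the floor of the empty carrier's pocket; do not drop it in. Leave the cover that lies open side up and the cover already in the other carrier where they are.

Things in the scene. Friction and masses are not known exactly. Their poses are not given: they have to be found in the camera images.
- cover: The cover to load: a rigid rectangular cap 62 (x) by 46 (y) by 28 mm high, about 70 g, aluminium sides, 3 mm walls, closed green top face with a white ring of 26 mm diameter, hollow and open below. It lies rim-down on the mat. Origin at the centre of its rim plane (underside), z up out of the closed face, x along the 62 mm side. Nothing stands within 25 mm of its 62 mm sides, so it can be gripped from above across the 46 mm.
- pocket (a point): Centre of the pocket floor of the empty carrier, 4 mm above the table. The carrier is a block fixed to the table, 102 (x) by 80 (y) by 14 mm high, aluminium frame with a blue pocket floor. The pocket is rectangular, 82 (x) by 60 (y) mm and 10 mm deep (its 10 mm wide walls end 14 mm above the table), so the cover fits with about 10 and 7 mm of play each side, long side along long side, either way round; seated, it stands 18 mm proud of the walls. z up, x along the 82 mm side.
- open_cover: Bystander: a cover of the same size lying upside down on the mat, open side up, showing its brass-coloured inside. Origin at the centre of its underside (the closed face), z up, x along the 62 mm side. Leave it alone.
- loaded_cover: Bystander: a cover like the one to load (rim-down, white ring on top), already seated in the pocket of a second carrier, the same as the empty one. Origin at the centre of its rim plane, z up. Leave it alone.
Not all that is in view belongs to the job. Leave any pink or purple look-alike of the cover alone.

How it is judged:
At the end, for the whole second after the job is handed in: The cover rests, released, rim-down and flat (within 7 degrees) on the pocket floor of the empty carrier (rim within 4 mm of the floor, centre within 16 mm of the pocket's, anywhere the walls allow); the other two covers are within 20 mm of where they started (horizontal distance between cover and pocket below 0.016 m and z of cover in the frame of pocket between -0.004 and 0.004 m and angle between cover's own z axis and vertical below 0.12 rad and linear speed of cover below 0.02 m/s and distance of each of open_cover, loaded_cover from where it was at the start of the episode below 0.02 m); the robot touches nothing.
It fails at once if the open-side-up cover is displaced by more than 20 mm (distance of open_cover from where it was at the start of the episode above 0.02 m).
It fails at once if the cover in the other carrier is displaced by more than 20 mm (distance of loaded_cover from where it was at the start of the episode above 0.02 m).
It fails at once if the cover is dropped or thrown (faster than 0.6 m/s, a fall of about 18 mm, while not held by the fingers) (linear speed of cover above 0.6 m/s and contact force between the fingers and cover below 0.05 N).
It also fails if it takes over 32 s, if anything falls off the work surface, if the arm or the gripper's body presses on something with over 40 N, if the wrist force passes 120 N, or if a joint passes its speed limit or range.

## Working session

There is one attempt and no reset: what is moved stays moved. The work goes in short steps, each a Python script; the robot and the scene stay as the last script left them, time stands still between calls to the robot, and variables do not carry over. Pictures are saved under pics/ and viewed, at most 10 in all, crops included, and the job is handed in when it is done.

```bash
mkdir -p pics; python3 - <<'E'
from workcell import r
import cv2
for n in("top","side"):
    im=r.read_camera(n); cv2.imwrite(f"pics/{n}0.png",im[:,:,::-1])
    c=r.get_calibration(n); print(n,c["K"],c["world_from_camera"])
o=r.get_obs();print(o["clock"],o["eef_pos"],o["ee_rot"],r.grip_depth)
E
```

```text
top [[479.967673     0.         277.92356692]
 [  0.         479.967673   207.05667728]
 [  0.           0.           1.        ]] [[-0.01471113 -0.99479529  0.10082617  0.39631795]
 [-0.99985291  0.01552482  0.00729027  0.05168627]
 [-0.00881764 -0.10070409 -0.99487735  0.89818366]
 [ 0.          0.          0.          1.        ]]
side [[394.59224676   0.         276.83246042]
 [  0.         394.59224676 208.58133942]
 [  0.           0.           1.        ]] [[ 0.9682373  -0.14150818  0.2061358   0.3505028 ]
 [-0.24906789 -0.61823587  0.74548615 -0.51235738]
 [ 0.02194816 -0.7731493  -0.63384417  0.52318512]
 [ 0.          0.          0.          1.        ]]
0.1 [ 0.18030854 -0.59808725  0.23060691] [ 9.89300130e-01  1.45893309e-01 -1.20001733e-04 -6.17204244e-04] -0.0187
```

View pics/top0.png

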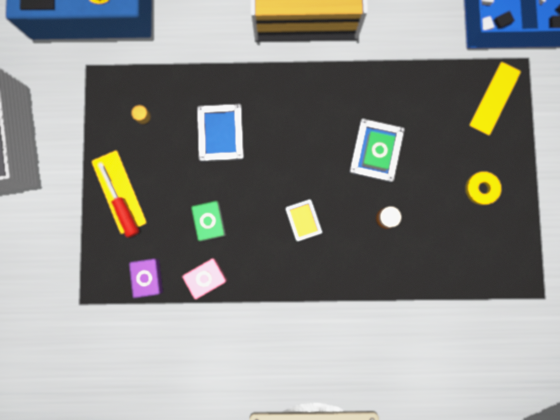

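View pics/side0.png

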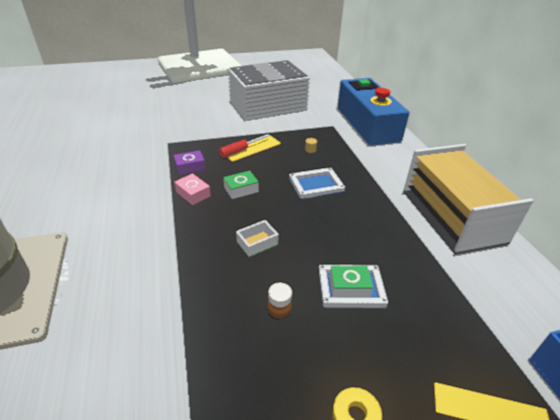

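Candidates in the top view are:
- the green cover at (208,221), on the mat
- the green cover at (380,150), seated in the other carrier
- the open cover at (304,220), with a brass inside
- the pink one at (204,279)
- the purple one at (144,278)

By the description it is (208,221), and the empty carrier is at (220,132). Next I'll measure both and check with a crop.

```bash
cat > h.py <<'E'
import cv2, numpy as np
from workcell import r
def plane(n,px,z):
    c=r.get_calibration(n);K=np.array(c["K"]);T=np.array(c["world_from_camera"])
    px=np.atleast_2d(px).astype(float)
    d=(T[:3,:3]@np.linalg.inv(K)@np.c_[px,np.ones(len(px))].T).T
    return (T[:3,3]+d*((z-T[2,3])/d[:,2])[:,None])[:,:2]
def blobs(im,lo,hi):
    m=cv2.inRange(cv2.cvtColor(im,cv2.COLOR_RGB2HSV),lo,hi)
    cs,_=cv2.findContours(m,cv2.RETR_EXTERNAL,cv2.CHAIN_APPROX_NONE)
    return [c[:,0,:] for c in cs if cv2.contourArea(c)>150]
def rect(n,c,z):
    p=plane(n,c,z);q=cv2.minAreaRect((p*1000).astype(np.float32))
    (x,y),(w,h),a=q
    if w<h: w,h,a=h,w,a+90
    return np.round([x,y,w,h,(a+90)%180-90],1)   # mm, deg of long side
G=((45,90,60),(80,255,255));B=((98,110,70),(125,255,255));W=((0,0,150),(179,60,255))
E
python3 - <<'E'
from h import *
for n in("top","side"):
    im=r.read_camera(n)
    for nm,C,z in(("green",G,.028),("blue",B,.004),("white",W,.014)):
        for c in blobs(im,*C):
            q=rect(n,c,z)
            if q[2]<130: print(n,nm,c.mean(0).round(),q)
    if n=="top": cv2.imwrite("pics/crop.png",cv2.resize(im[90:310,90:340,::-1],None,fx=2.6,fy=2.6))
E
```

```text
top green [207. 220.] [462.3 187.6  65.9  49.5  11.7]
top green [379. 150.] [ 587.4 -129.2   62.4   47.   -13.8]
top blue [220. 132.] [632.4 167.   76.9  55.7   2. ]
side green [351. 277.] [ 586.7 -127.2   62.9   45.1  -13.4]
side green [240. 179.] [460.2 185.8  64.4  51.1  11.8]
side blue [551. 362.] [ 814.5 -313.3  118.3   38.1   46.4]
side blue [316. 182.] [630.5 171.9  72.6  43.6   2. ]
side white [280. 292.] [ 467.7 -119.3   38.7   37.4   76.5]
side white [351. 276.] [ 594.  -115.8   28.4   26.5  -13.4]
side white [351. 284.] [ 588.5 -130.5  103.9   81.   -13.5]
side white [257. 233.] [461.1  25.3  67.3  50.8  17.9]
side white [316. 181.] [626.8 163.7 105.1  85.1   2.1]
```

View pics/crop.png

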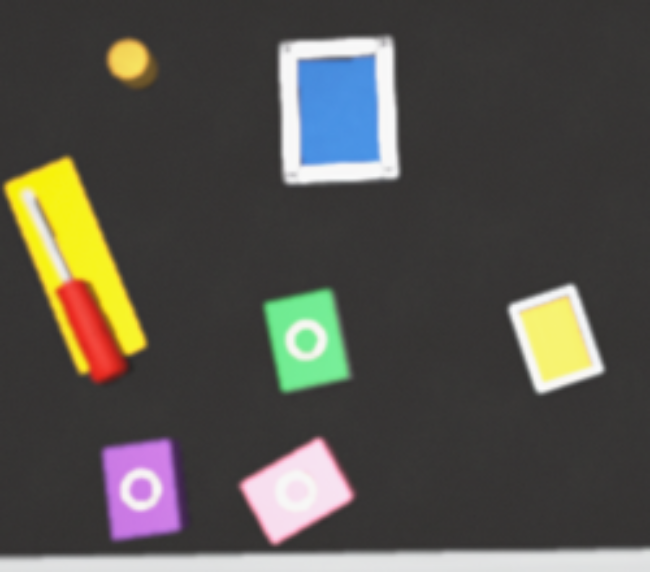

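The crop confirms the choice: a green face with a white ring at top-view (208,221), clear of its neighbours, and an empty carrier with a blue floor at (220,132). I'll refine both with the wrist camera from above.

```bash
cat >> h.py <<'E'
from scipy.spatial.transform import Rotation as R
def quat(deg): a=np.radians(deg)/2; return [np.cos(a),np.sin(a),0,0]
def wrist():
    o=r.get_obs();im=r.read_camera("wrist");c=r.get_calibration("wrist")
    T=np.eye(4);T[:3,:3]=R.from_quat(o["ee_rot"]).as_matrix();T[:3,3]=o["eef_pos"]
    T=T@np.array(c["hand_eye"])
    old=r.get_calibration
    return im,dict(K=c["K"],world_from_camera=T)
def wplane(cal,px,z):
    K=np.array(cal["K"]);T=cal["world_from_camera"];px=np.atleast_2d(px).astype(float)
    d=(T[:3,:3]@np.linalg.inv(K)@np.c_[px,np.ones(len(px))].T).T
    return (T[:3,3]+d*((z-T[2,3])/d[:,2])[:,None])[:,:2]
def wrect(cal,c,z):
    (x,y),(w,h),a=cv2.minAreaRect((wplane(cal,c,z)*1000).astype(np.float32))
    if w<h: w,h,a=h,w,a+90
    return np.round([x,y,w,h,(a+90)%180-90],1)
def look(tag):
    im,cal=wrist();cv2.imwrite(f"pics/{tag}.png",im[:,:,::-1])
    for nm,C,z in(("green",G,.028),("blue",B,.004),("white",W,.014)):
        for c in blobs(im,*C): print(tag,nm,c.mean(0).round(),wrect(cal,c,z))
E
sed -i '/old=r.get/d' h.py
python3 - <<'E'
from h import *
r.move_ptp([.60,.167,.27],quat(2)); r.pause(.2); look("wp")
r.move_ptp([.435,.187,.23],quat(11.7)); r.pause(.2); look("wc")
o=r.get_obs();print(o["clock"],o["force"])
cv2.imwrite("pics/both.png",cv2.resize(np.hstack([cv2.imread("pics/wp.png"),cv2.imread("pics/wc.png")]),(800,300)))
E
```

```text
wp green [259. 282.] [461.4 186.7  64.1  47.8  11.6]
wp green [546. 191.] [ 585.8 -130.    62.6   44.4  -13.7]
wp blue [529. 181.] [ 589.8 -132.2   82.1   52.7  -13.6]
wp blue [282. 134.] [629.4 165.9  80.4  60.    1.9]
wp white [277. 383.] [292.7 160.2 315.2  67.  -88.1]
wp white [253. 357.] [344.9 194.6  27.5  26.7 -88.1]
wp white [547. 297.] [ 444.  -165.9   38.1   32.7   14.7]
wp white [259. 283.] [453.4 187.8  26.8  25.9 -88.1]
wp white [ 95. 210.] [539.6 375.2  75.1   6.6  25.4]
wp white [527. 184.] [ 590.8 -128.4  102.4   80.9  -13.9]
wp white [277. 114.] [638.2 166.   84.9  80.6   1.9]
wp white [ 25. 186.] [541.3 435.2 419.4  94.9 -11. ]
wc green [287. 148.] [461.4 186.7  61.9  47.5  11.6]
wc blue [344.   5.] [592.5 162.8  60.   12.1 -78.4]
wc white [508. 332.] [ 299.  -103.2  138.4   37.8   89.9]
wc white [248. 243.] [353.9 203.6  48.8  26.4  64.4]
wc white [154. 226.] [353.  305.2  27.4  26.8 -35. ]
wc white [463. 186.] [457.6   4.3  65.8  49.2  17.7]
wc white [287. 149.] [459.6 186.5  27.6  26.1 -44.3]
wc white [345.  14.] [584.4 162.9  82.1  23.8 -78.4]
wc white [100.  29.] [529.8 370.7  50.2   5.9  25.8]
wc white [114. 245.] [267.8 344.2 520.6 319.1  49.6]
4.475 [ 0.24549592 -0.30423115  0.17489455]
```

View pics/both.png

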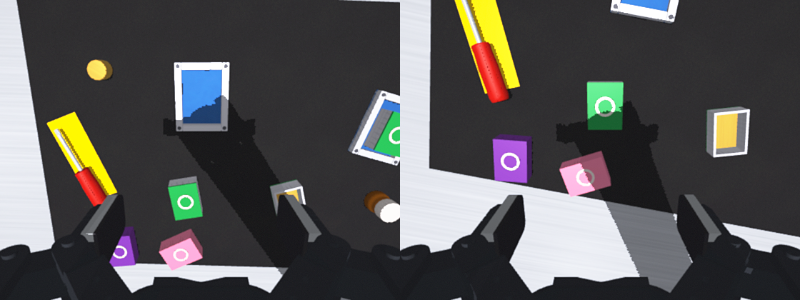

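The wrist views agree: cover at (461.4, 186.7) mm and 11.6°, pocket at (630, 166) mm and 1.9°. Nothing lies beside the cover's long sides. Now the grasp and a short lift.

```bash
python3 - <<'E'
from h import *
r.move_ptp([.4614,.1867,.10],quat(11.6))
r.move_l([.4614,.1867,.011],speed=.1)
print(r.get_obs()["force"],r.get_obs()["eef_pos"])
r.set_gripper(0.0)
o=r.get_obs();print(o["opening"],o["finger_force"],o["force"])
r.move_l([.4614,.1867,.09],speed=.1)
r.pause(.2);o=r.get_obs();print(o["clock"],o["opening"],o["finger_force"],o["force"],o["eef_pos"])
look("held");im=r.read_camera("side");cv2.imwrite("pics/lift.png",np.hstack([cv2.resize(im[90:250,150:370,::-1],(400,291)),cv2.resize(cv2.imread("pics/held.png"),(388,291))]))
E
```

```text
[ 0.31500146  0.32539202 -0.41085497] [0.46179141 0.18700758 0.01153961]
0.5187837255799558 61.47873133420944 [-1.56694502 -0.59701733  7.22484942]
7.7083 0.5224392799842414 61.145015358924866 [-0.54749893  0.2845426   0.06551489] [0.46106901 0.18664522 0.08951518]
held green [281. 291.] [414.1 176.6 101.8  74.9  11.5]
held blue [384.   4.] [591.2 155.6  44.3   7.  -78.4]
held white [145. 407.] [295.6 259.3  32.   23.3   3.1]
held white [238. 373.] [339.7 193.   28.2  20.1  87. ]
held white [ 16. 371.] [300.7 346.2  46.9  32.3  -1.4]
held white [ 71. 330.] [350.6 313.   28.1  15.4 -39.2]
held white [530. 284.] [451.3   7.4  67.   31.9  17.8]
held white [371.  14.] [581.7 162.9  81.   18.4 -78.4]
```

View pics/lift.png

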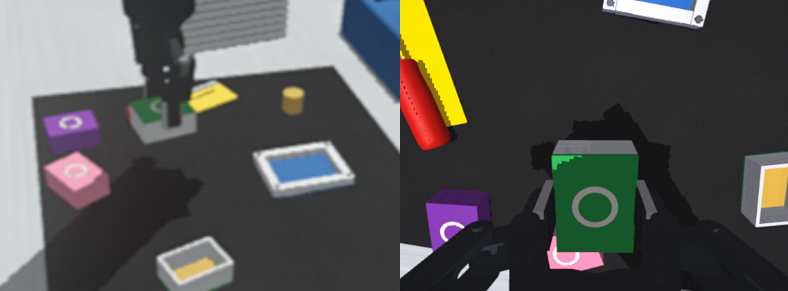

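The cover is held level, at the centre of the gripper (green at wrist (281,291)), with nothing else disturbed. Next I'll carry it to the pocket and lower it, watching for contact.

```bash
python3 - <<'E'
from h import *
x,y=.630,.166
r.move_ptp([x,y,.09],quat(1.9))
r.move_l([x,y,.022],speed=.08)
r.pause(.2);f0=r.get_obs()["force"][2]
for k in range(1,11):
    z=.022-.001*k
    r.move_l([x,y,z],speed=.02);r.pause(.05)
    o=r.get_obs();df=o["force"][2]-f0
    print(z,o["eef_pos"].round(4) if hasattr(o["eef_pos"],"round") else o["eef_pos"],round(df,2))
    if abs(df)>3: break
print(o["clock"],o["finger_force"],o["moment"])
im=r.read_camera("side");cv2.imwrite("pics/place.png",cv2.resize(im[140:220,260:380,::-1],(600,400)))
E
```

```text
0.020999999999999998 [0.63  0.166 0.021] -0.58
0.019999999999999997 [0.63  0.166 0.02 ] -1.02
0.019 [0.63  0.166 0.019] -1.48
0.018 [0.63  0.166 0.018] -0.83
0.016999999999999998 [0.63  0.166 0.017] -0.69
0.016 [0.63  0.166 0.016] -1.37
0.015 [0.6301 0.166  0.0157] 6.3
11.825 61.788757145404816 [-0.29498212  0.58780477  0.03843369]
```

View pics/place.png

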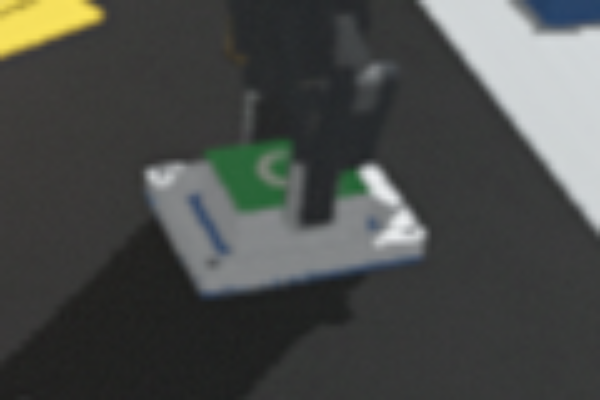

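Contact came at TCP z = 0.0157, which is what seating on the floor should give, and the cover sits inside the walls. I'll release, retreat and check.

```bash
python3 - <<'E'
from h import *
r.set_gripper(0.75)
print(r.get_obs()["force"],r.get_obs()["opening"])
r.move_l([.630,.166,.12],speed=.1)
r.move_ptp([.55,.0,.28],quat(1.9)); r.pause(.2)
for n in("top","side"):
    im=r.read_camera(n)
    for c in blobs(im,*G):print(n,c.mean(0).round(),rect(n,c,.032))
    cv2.imwrite(f"pics/end_{n}.png",im[:,:,::-1])
print(r.get_obs()["clock"])
look("end_w")
cv2.imwrite("pics/end.png",np.hstack([cv2.resize(cv2.imread("pics/end_side.png")[140:220,260:380],(400,267)),cv2.resize(cv2.imread("pics/end_top.png"),(356,267))]))
E
```

```text
[-0.66799277  0.21742245  0.31625131] 0.7481195499259868
top [219. 129.] [630.7 163.8  64.   46.2   0. ]
side [351. 277.] [ 584.8 -130.4   62.4   44.8  -13.4]
side [317. 173.] [627.7 164.5  64.9  51.4   1.5]
14.6667
end_w green [405. 134.] [ 586.3 -130.2   63.    46.5  -13.7]
end_w green [120.  80.] [630.3 166.4  62.5  46.8   1.8]
end_w blue [392. 126.] [ 590.6 -130.5   82.2   57.3  -14.1]
end_w blue [137.  80.] [629.9 167.4  82.   56.9   2.2]
end_w white [443. 411.] [ 209.  -245.4   56.    41.   -88.1]
end_w white [119. 410.] [193.4 222.7  55.6  41.  -88.1]
end_w white [545. 355.] [ 303.6 -366.7   89.6   35.4   49.8]
end_w white [253. 365.] [275.7  28.  177.8 111.2 -81.8]
end_w white [ 22. 346.] [296.2 344.8 133.   55.3 -47.5]
end_w white [120. 313.] [347.5 200.4  28.1  27.3 -42.7]
end_w white [ 32. 309.] [350.1 311.7  27.7  26.2 -44.8]
end_w white [406. 249.] [ 449.3 -154.    38.3   37.3   47. ]
end_w white [256. 244.] [451.3  21.1  66.2  30.2  18. ]
end_w white [400. 127.] [ 591.  -128.7  102.4   80.9  -14. ]
end_w white [126.  79.] [630.  165.3 101.7  80.7   2. ]
```

View pics/end.png

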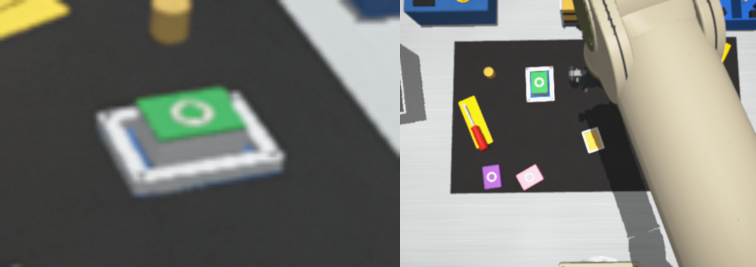

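The cover is seated flat in the pocket at (630, 166) mm, released, and the bystanders haven't moved.

```bash
python3 -c "
from workcell import r
print(r.job_done())"
```

```text
the job is handed in; nothing more can be done
None
```

I set the green cover rim-down and flat on the empty carrier's pocket floor, released it about 1 mm from centre by the wrist camera, saw no movement of the other two covers, and handed in the job at about 15 s; no verdict was returned.

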